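Shift the counter drive unit into the blue gear and start it

ROBOT

A 6-joint arm with a two-finger parallel gripper is mounted at the origin on a cart in front of the work surface, level with it; the furniture and walls round the work are solid. World frame = base frame: x ahead of the robot, y to its left, z up, the work surface at z = 0. Lengths are in m, angles in rad, forces in N, time in s.
With the tool pointing down it reaches from about 0.375 to 0.975 m from the base axis. Payload 3.8 kg.
Tool frame: the origin (TCP) lies at the very end of the fingers, on their centre line; the grasp point (between the pads) lies 19 mm behind it (bot.pinch_z is the distance from the TCP to the grasp point, in m); x points along the fingers, y is the direction in which the jaws open and shut, and the axes are right-handed (so a half turn about x gives the same grasp; the last joint's range is limited). The gripper opens to 85 mm and grips with 20 to 120 N. Pads are 22 mm wide; open, the fingers measure 114 mm over their backs; the gripper's body (76 mm by 85 mm) begins 54 mm behind the grasp point. The pads swing forward as they close: fully open they stand 13 mm farther back than shut.
Start: joints at [1.081, 0.264, 1.604, -0, 1.274, -0.037], TCP at [0.295, 0.607, 0.231] pointing down, gripper open.
Joint ranges: [-2.63, 2.63], [-0.94, 2.18], [0.31, 2.57], [-1.31, 4.45], [0, 2.66], [-2.55, 2.55]. Speed limits (rad/s): [2.57, 2.57, 3.14, 3.14, 3.14, 3.14].

INTERFACE

Orientations are given as a rotation vector (axis times angle).
In Python, from workcell import monitor, imaging, finish_job, bot gives the robot as it stands.
- The arm moves only by the tool jog_arm, never from a script. Its argument "rows" is a list of rows, each a list of 7 numbers: the shift along the tool's x, y, z in m, then the turn, a rotation vector about the tool's x, y, z in rad, then the opening in per cent of the stroke, from 0 (shut) to 100 (fully open). A call has 1 to 20 rows; each row is the pose to reach, as a shift and turn from the pose measured when the call began, along the tool's axes at that moment; what a row does not reach only later rows make up. A row lasts 1/10 s, in which the tool goes at most 50 mm and 8.59 degrees, less where a joint would pass 70% of its speed; a pose out of reach is approached as far as the arm can. A call with a gripper value outside its range is refused whole. The fingers move at their own pace and stop on an object; "force" is the grip in N (left out, the last holds). Time passes only in rows, so rows that repeat a pose let the fingers close. It gives the time, the measured TCP pose, the force and the opening at its end, in the units of the state.
- monitor.read_state(): the state, without advancing time (a new reading comes with each control period).
- imaging.read_camera(name): name is "side" or "top"; returns the picture (384x512x3 uint8, blue, green, red); there is no depth.
- imaging.camera_params(name): a dict with "fx", "fy", "cx", "cy" (pixels), "T" (4x4, takes a point from camera to world coordinates). Camera axes: x right, y down, z forward; pixel columns grow to the right and rows downward; lengths in m; the calibration is good to about 2 mm. A picture is of the moment at which its call begins. camera_params takes no time and is no camera call.
- finish_job(): hands the job in, once; it reports no verdict.
The state is a dict: "time": time; "q": joint angles; "joint_vel": joint speeds; "joint_torque": joint torques, N m; "tool_pos": TCP position; "tcp_rot": TCP orientation; "wrist_force": force on the tool from outside, world axes, zero at the start; "torque": the same for the moment, N m; "width": opening from 0.0 (shut) to 1.0 (fully open).
Only numpy, scipy, OpenCV 4.12 (cv2) and the standard library are available. Lean on these libraries where they do the work, as an engineer would, in place of code of your own. Each camera call takes 0.05 s, during which the arm holds its last target. There are 200 camera calls.

TASK

Put the counter drive unit into the gear with the blue stud: pull the black selector knob up against its spring, turn it towards the blue stud and, since the notch lies a few degrees to one side of the stud, feel for it without forcing the catch until the knob drops fully home by itself. Then press the green start button all the way in and let it come back up. Leave the things round about where they stand.

Things in the scene. Friction and masses are not known exactly. Their poses are not given: they have to be found in the camera images.
- drive_unit: low white machine, 150 (x) by 240 (y) by 80 mm high, with a steel attachment hub on its left side; fixed. Origin: centre of its underside; x away from its front, z up. Knob axis at (5, 40) mm, start button at (-15, -75) mm in its frame; both work vertically from its flat top.
- knob_grip (a point): black selector knob: round skirt 72 mm across, 8 mm thick, on it an upright grip bar 54 mm long, 14 mm wide, 36 mm tall. This point: on the knob's axis in the bar, 14 mm below its top, 22 mm above the skirt. x axis: along the bar to the white pointer; z up. It starts in neutral, pointer to the machine's front (-x) within 3 degrees. Pulled out it turns lightly, 80 degrees either way.
- pointer_tip (a point): tip of the white pointer at the knob's edge, 42 mm from its axis. Under the knob on this side, 27 mm from the axis, a hidden pin sits in a notch of a ring; between notches it rides on the ring's flat face, held down by the spring. Pin and stop must never be loaded above 30 N: not by pulling on at the stop, turning against a notch's side or pressing the knob down.
- selector_lift (a joint): how far the knob is pulled up, m: 0 home in a notch; 0.006 to 0.007 with the pin riding on the ring's flat face, so pull it beyond 0.0075 to clear a notch; 0.013 at the stop. Spring and weight pull it down with 6 N at 0 and 9 N at 0.013; let go over a notch, it drops by itself in about 0.1 s.
- selector_turn (a joint): knob angle, rad, counter-clockwise from above; 0 = neutral. A gear notch has about 0.05 rad of play either way and lies 0.1 to 0.22 rad to one side or the other of its stud, beyond or short of it as the ring happens to sit, which can only be felt. The neutral notch is broad.
- blue_stud: small blue domed stud, 13 mm across and 5 mm high, fixed on the dial 48 mm from the knob's axis and 57 degrees to one side of neutral, left or right. Origin: centre of its underside, on the machine's top.
- yellow_stud: the same in yellow, 57 degrees to the other side: the gear that is not wanted.
- start_button_top (a point): centre of the top of the green start button, 30 mm across, standing 22 mm above the machine's top in a black collar 12 mm high. z up.
- start_button (a joint): how far the start button is pressed, m; 0.006 is all the way in, which takes 5 N; it springs back.
- olive_pot: loose clear deli pot with green filling, 73 mm wide, 64 mm tall; origin: centre of its underside. Leave it alone.
- sauce_cup: loose low cup with red sauce, 69 mm wide, 36 mm tall; origin: centre of its underside. Leave it alone.
- lemon: loose lemon, 78 by 55 by 56 mm; origin: centre of its underside. Leave it alone.
- bell: loose service bell, black base and silver dome, 76 mm wide, 54 mm tall; origin: centre of its underside. Leave it alone.

How it is judged:
By the outcome, as a careful person would: the job done as asked, in the order asked, and still so for the second after the job is handed in, with the robot touching nothing.
It also fails if it takes over 58 s, if anything falls off the work surface, if the arm or the gripper's body presses on something with over 40 N, if the wrist force passes 120 N, or if a joint passes its speed limit or range.

## Working session

There is one attempt and no reset: what is moved stays moved. The work goes in short steps, Python scripts to look and compute and a tool call to move; the robot and the scene stay as the last step left them, time stands still between calls to the robot, and variables do not carry over. Pictures are saved under pics/ and viewed, about 8 in all and at most 12, crops included, and the job is handed in when it is done.

Besides the shell and the picture viewer there is one more tool, called as name(argument=value, ...), one argument or row to a line, values as JSON. jog_arm: Moves the arm, as the interface text tells. Its arguments: {"type":"object","properties":{"rows":{"type":"array","items":{"type":"array","items":{"type":"number"}}},"force":{"type":"number"}},"required":["rows"]}

```bash
mkdir -p pics; ls; python3 - <<'E'
from workcell import monitor, imaging, bot
import cv2
for n in("top","side"):
    cv2.imwrite(f"pics/{n}0.png",imaging.read_camera(n)); p=imaging.camera_params(n); print(n,p)
print(monitor.read_state(),bot.pinch_z)
E
```

```text
pics
top {'fx': 453.9796799701532, 'fy': 453.9796799701532, 'cx': 241.54489832061248, 'cy': 193.17481940787823, 'T': array([[ 0.00956123, -0.98269699,  0.18497356,  0.26080293],
       [-0.99986721, -0.0069542 ,  0.0147377 ,  0.0216537 ],
       [-0.01319635, -0.18508991, -0.98263299,  1.40368833],
       [ 0.        ,  0.        ,  0.        ,  1.        ]])}
side {'fx': 488.5383000150717, 'fy': 488.5383000150717, 'cx': 258.13401861287986, 'cy': 187.09743093762614, 'T': array([[-0.88527547,  0.30900907, -0.34756401,  1.05534628],
       [ 0.46480647,  0.56286938, -0.68347129,  1.14321529],
       [-0.01556569, -0.76661037, -0.64192387,  1.13081058],
       [ 0.        ,  0.        ,  0.        ,  1.        ]])}
{'time': 0.1, 'q': array([ 1.08108807e+00,  2.64698763e-01,  1.60527605e+00, -3.63268767e-05,
        1.27372246e+00, -3.68747265e-02]), 'joint_vel': array([-3.80689934e-04, -4.05174751e-03, -3.83388392e-03, -6.70167421e-04,
        9.14867635e-05, -1.23873560e-03]), 'joint_torque': array([ 8.99427978e-04, -5.16710401e+01, -3.68588805e+01,  5.93822710e-05,
        6.40072903e-03, -2.40657738e-05]), 'tool_pos': array([0.29499638, 0.60636171, 0.23005158]), 'tcp_rot': array([ 0.35350594,  1.54198749, -0.3567349 ]), 'wrist_force': array([-0.33002446,  0.64083168, -0.60813018]), 'torque': array([0.03383001, 0.02428081, 0.017652  ]), 'width': 1.000785328730226} 0.0187
```

View pics/top0.png

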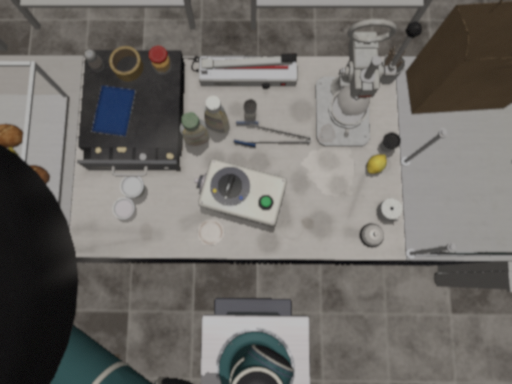

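View pics/side0.png

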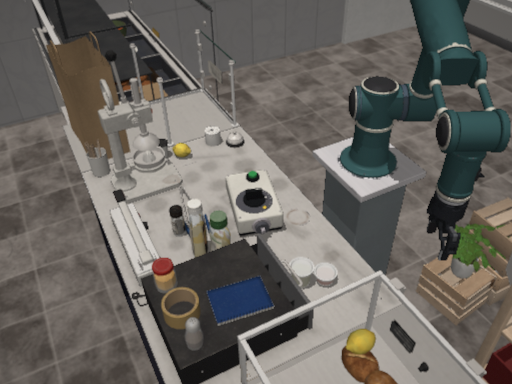

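The top view shows the drive unit near (242,192), the knob near (231,186) and the button near (266,202). The side view shows the unit near (254,200). Next I'll enlarge both.

```bash
python3 - <<'E'
import cv2,numpy as np
t=cv2.imread("pics/top0.png")[155:235,190:295]; s=cv2.imread("pics/side0.png")[160:240,215:295]
f=lambda i,k:cv2.resize(i,None,fx=k,fy=k,interpolation=cv2.INTER_CUBIC)
a=f(t,7.0);cv2.imwrite("pics/topc.png",a)
cv2.imwrite("pics/sidec.png",f(s,7.0))
E
```

```text
(no output)
```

View pics/topc.png

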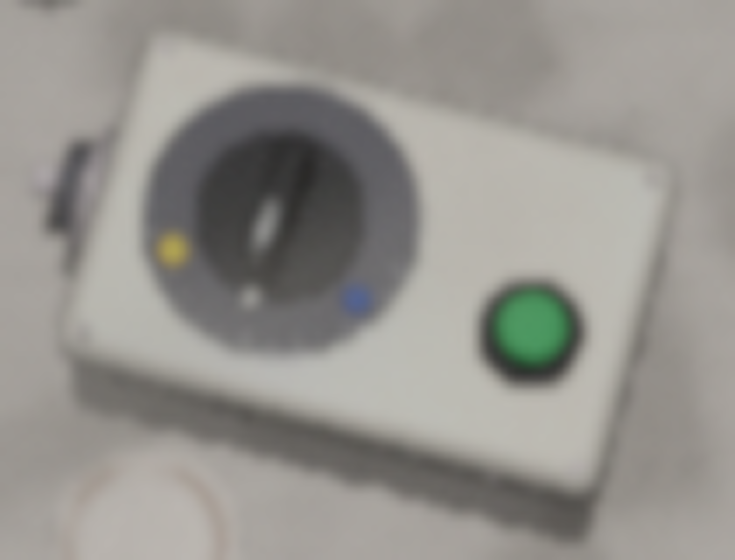

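View pics/sidec.png

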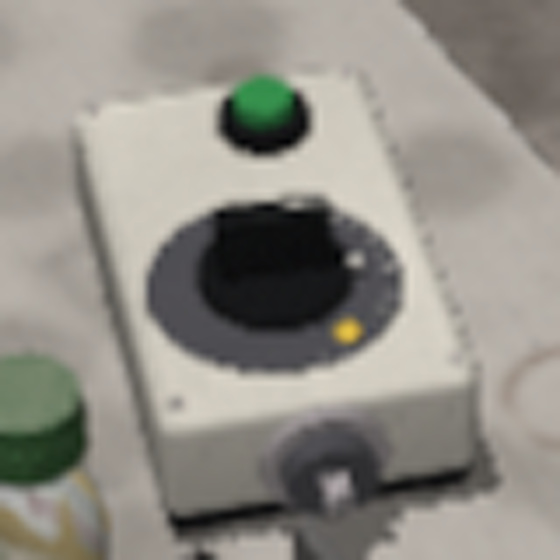

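The top crop shows the blue stud at (357,301), yellow at (174,249), the pointer tip at (250,297) and the button top at (534,327). Blue lies towards -y, which is CCW from the front. In the side crop, yellow is at (347,330) and the button top at (265,97). I'll fit the unit's pose next.

```bash
cat > h.py <<'E'
import numpy as np
from workcell import imaging
from scipy.optimize import least_squares
from scipy.spatial.transform import Rotation as R
P={n:imaging.camera_params(n) for n in("top","side")}
def proj(n,p):
    p=np.atleast_2d(p); T=P[n]["T"]; c=(p-T[:3,3])@T[:3,:3]
    return np.c_[P[n]["fx"]*c[:,0]/c[:,2]+P[n]["cx"],P[n]["fy"]*c[:,1]/c[:,2]+P[n]["cy"]]
def ray(n,uv,z):
    c=P[n];d=c["T"][:3,:3]@np.array([(uv[0]-c["cx"])/c["fx"],(uv[1]-c["cy"])/c["fy"],1]);o=c["T"][:3,3]
    return o+d*(z-o[2])/d[2]
def un(uv,o,k=7.): return (np.array(uv,float)+.5)/k-.5+np.array(o)
def w(pose,l):
    l=np.atleast_2d(l);c,s=np.cos(pose[2]),np.sin(pose[2])
    return np.c_[pose[0]+c*l[:,0]-s*l[:,1],pose[1]+s*l[:,0]+c*l[:,1],l[:,2]]
E
python3 - <<'E'
from h import *
a=np.radians(57); K=np.array([5,40])
bl=[K[0]-48*np.cos(a),K[1]-48*np.sin(a),83]; ye=[K[0]-48*np.cos(a),K[1]+48*np.sin(a),83]
L=np.array([[75,120,80],[75,-120,80],[-75,-120,80],[-75,120,80],[-15,-75,102],bl,ye])/1e3
ut=un([[150,35],[668,172],[590,493],[65,352],[534,327],[357,301],[174,249]],[190,155])
Ls=np.array([[75,120,80],[75,-120,80],[-75,-120,80],[-75,120,80],[-15,-75,102],ye])/1e3
us=un([[160,430],[78,118],[360,75],[468,378],[265,97],[347,330]],[215,160])
for sel in("ts","t","s"):
    f=lambda p:np.r_[(proj("top",w(p,L))-ut).ravel()*("t" in sel),(proj("side",w(p,Ls))-us).ravel()*("s" in sel)]
    r=least_squares(f,[.4,0,-.25]);print(sel,r.x);
    if sel=="ts":p=r.x;print(r.fun.reshape(-1,2).round(1).tolist())
k=w(p,[.005,.04,.09])[0];b=w(p,[-.015,-.075,.102])[0];print("knob",k,"btn",b)
tp=ray("top",un([250,297],[190,155]),.086);print("tip",tp,np.degrees(np.arctan2(*(tp-k)[1::-1])),np.linalg.norm((tp-k)[:2]),"front",np.degrees(p[2])+180)
tp=ray("side",un([355,260],[215,160]),.086);print("tip",tp,np.degrees(np.arctan2(*(tp-k)[1::-1])),np.linalg.norm((tp-k)[:2]))
from workcell import monitor
s=monitor.read_state();print(R.from_rotvec(s["tcp_rot"]).as_matrix().round(3))
# bar top ends predicted in side crop, heights
for z in(.122,.126,.130): print(z,((proj("side",[[*k[:2],z]])-[215,160]+.5)*7-.5).round(0))
E
```

```text
ts [ 0.51602837  0.04063063 -0.26305859]
[[-0.8, -2.4], [2.4, -1.2], [0.6, 1.2], [-2.9, -0.3], [-0.6, 0.1], [-0.6, 0.2], [-0.6, 0.5], [-0.5, -0.2], [-1.6, -2.4], [0.2, -2.5], [2.4, -0.5], [-0.4, -0.4], [0.1, 0.1]]
t [ 0.51533704  0.03966429 -0.25446781]
s [ 0.51792397  0.0441761  -0.2751247 ]
knob [0.53125777 0.07795442 0.09      ] btn [ 0.48204175 -0.02788878  0.102     ]
tip [0.49702433 0.08928366 0.086     ] 161.6885229305233 0.03605939371800458 front 164.92785302159072
tip [0.49189606 0.08513952 0.086     ] 169.65510635175073 0.04001212453189889
[[-0.001  0.438  0.899]
 [-0.002  0.899 -0.438]
 [-1.    -0.002 -0.   ]]
0.122 [[271. 219.]]
0.126 [[271. 212.]]
0.13 [[271. 205.]]
```

```bash
python3 - <<'E'
from h import *
a=np.radians(57); K=np.array([5,40])
bl=[K[0]-48*np.cos(a),K[1]-48*np.sin(a),83]; ye=[K[0]-48*np.cos(a),K[1]+48*np.sin(a),83]
L=np.array([[75,120,80],[75,-120,80],[-75,-120,80],[-75,120,80],[-15,-75,102],bl,ye])/1e3
ut=un([[150,35],[668,172],[590,493],[65,352],[534,327],[357,301],[174,249]],[190,155])
Ls=np.array([[75,120,80],[75,-120,80],[-75,-120,80],[-75,120,80],[-15,-75,102],ye])/1e3
us=un([[160,430],[78,118],[360,75],[468,378],[265,97],[347,330]],[215,160])
W=np.array([.2]*4+[1]*3+[.2]*4+[1]*2).repeat(2)
f=lambda p:W*np.r_[(proj("top",w(p,L))-ut).ravel(),(proj("side",w(p,Ls))-us).ravel()]
p=least_squares(f,[.4,0,-.25]).x;print(p,np.degrees(p[2]))
k=w(p,[.005,.04,.09])[0];b=w(p,[-.015,-.075,.102])[0];print("knob",k,"btn",b)
for n,u,o in(("top",[250,297],[190,155]),("side",[355,260],[215,160])):
  tp=ray(n,un(u,o),.086);d=tp-k;print(tp,np.degrees(np.arctan2(d[1],d[0])),np.hypot(*d[:2]))
E
```

```text
[ 0.51627464  0.03952269 -0.26869736] -15.395224868976136
knob [0.53171426 0.07676001 0.09      ] btn [ 0.48190219 -0.02880399  0.102     ]
[0.49702433 0.08928366 0.086     ] 160.1495605002059 0.03688133084331578
[0.49189606 0.08513952 0.086     ] 168.11584012835152 0.04069035679543584
```

jog_arm(
  rows=[
    [-0.08, 0, 0, 0, 0, 0, 60],
    [-0.1, -0.13, 0.07, 0.3, 0, 0, 60],
    [-0.1, -0.268, 0.136, 0.5, 0, 0, 60],
    [-0.1, -0.268, 0.136, 0.6, 0, 0, 60],
    [-0.1, -0.268, 0.136, 0.75, 0, 0, 60],
    [-0.1, -0.268, 0.136, 0.9, 0, 0, 60],
    [-0.1, -0.268, 0.136, 1.05, 0, 0, 60],
    [-0.1, -0.268, 0.136, 1.2, 0, 0, 60],
    [-0.1, -0.3, 0.25, 1.35, 0, 0, 60],
    [-0.1, -0.32, 0.3, 1.5, 0, 0, 60],
    [-0.1, -0.34, 0.35, 1.65, 0, 0, 60],
    [-0.1, -0.36, 0.4, 1.8, 0, 0, 60],
    [-0.08, -0.373, 0.444, 1.95, 0, 0, 60],
    [-0.05, -0.373, 0.444, 2.1, 0, 0, 60],
    [0, -0.373, 0.444, 2.25, 0, 0, 60],
    [0, -0.373, 0.444, 2.4, 0, 0, 60],
    [0, -0.373, 0.444, 2.55, 0, 0, 60],
    [0, -0.373, 0.444, 2.7, 0, 0, 60],
    [0, -0.373, 0.444, 2.85, 0, 0, 60],
    [0, -0.373, 0.444, 2.95, 0, 0, 60],
  ],
)

```text
time: 2.1
tool_pos: [0.5306, 0.0765, 0.23]
tcp_rot: [-2.132, 0.182, 2.137]
wrist_force: [0.8, -0.3, -0.1]
width: 0.597
```

jog_arm(
  rows=[
    [0.05, 0, 0, 0, 0, 0, 60],
    [0.09, 0, 0, 0, 0, 0, 60],
    [0.115, 0, 0, 0, 0, 0, 60],
    [0.13, 0, 0, 0, 0, 0, 60],
    [0.13, 0, 0, 0, 0, 0, 60],
  ],
)

```text
time: 2.6
tool_pos: [0.5281, 0.0761, 0.0974]
tcp_rot: [-2.127, 0.183, 2.143]
wrist_force: [-1.1, -0.6, -0.3]
width: 0.599
```

```bash
python3 - <<'E'
from h import *
from workcell import monitor
import cv2
t=imaging.read_camera("top");s=imaging.read_camera("side")
f=lambda i:cv2.resize(i,(560,560),interpolation=cv2.INTER_CUBIC)
cv2.imwrite("pics/a1.png",f(s[155:235,215:295]))
cv2.imwrite("pics/a1t.png",t)
S=monitor.read_state();print(S["tool_pos"],R.from_rotvec(S["tcp_rot"]).as_matrix().round(3),S["wrist_force"],S["q"])
E
```

```text
[0.53099256 0.07636497 0.10075899] [[-0.002 -0.167 -0.986]
 [-0.002 -0.986  0.167]
 [-1.     0.002  0.001]] [-0.03156841 -0.10615284  0.7565884 ] [ 9.74987869e-02  1.24532540e-01  2.02608359e+00 -2.01532710e-03
  9.92661576e-01  1.83708196e+00]
```

View pics/a1.png

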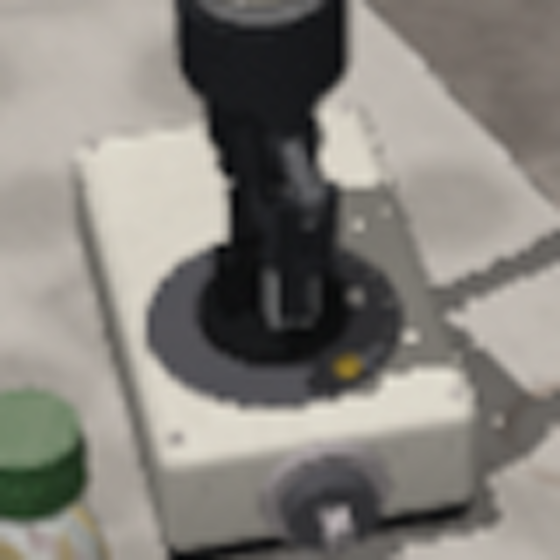

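The fingers straddle the bar, clear of the skirt. I'll turn 0.09 rad to line up, then close gently.

jog_arm(
  rows=[
    [0, 0, 0, 0.09, 0, 0, 60],
    [0, 0, 0, 0.09, 0, 0, 30],
    [0, 0, 0, 0.09, 0, 0, 20],
    [0, 0, 0, 0.09, 0, 0, 10],
    [0, 0, 0, 0.09, 0, 0, 10],
    [0, 0, 0, 0.09, 0, 0, 5],
    [0, 0, 0, 0.09, 0, 0, 5],
    [0, 0, 0, 0.09, 0, 0, 5],
  ],
  force=25,
)

```text
time: 3.5
tool_pos: [0.5324, 0.0773, 0.1023]
tcp_rot: [-2.086, 0.27, 2.083]
wrist_force: [-0.4, 3.9, 5.9]
width: 0.16
```

```bash
cat > st.py <<'E'
from h import *
from workcell import monitor
S=monitor.read_state();M=R.from_rotvec(S["tcp_rot"]).as_matrix()
print("t",S["time"],"pos",S["tool_pos"].round(4),"bar",round(np.degrees(np.arctan2(M[1,2],M[0,2]))%360,2),"F",S["wrist_force"].round(1),"T",S["torque"].round(3),"w",round(S["width"]*85,1),"q6",S["q"][5].round(3),"down",M[:,0].round(3))
E
python3 st.py
```

```text
t 3.5 pos [0.5324 0.0773 0.1023] bar 165.27 F [-0.4  3.9  5.9] T [0.73  0.022 0.107] w 13.6 q6 1.926 down [ 0.001 -0.    -1.   ]
```

jog_arm(
  rows=[
    [-0.002, 0, 0, 0, 0, 0, 5],
    [-0.004, 0, 0, 0, 0, 0, 5],
    [-0.006, 0, 0, 0, 0, 0, 5],
    [-0.008, 0, 0, 0, 0, 0, 5],
    [-0.01, 0, 0, 0, 0, 0, 5],
    [-0.01, 0, 0, 0, 0, 0, 5],
    [-0.01, 0, 0, 0, 0, 0, 5],
  ],
  force=35,
)

```text
time: 4.2
tool_pos: [0.5321, 0.0774, 0.1115]
tcp_rot: [-2.086, 0.269, 2.083]
wrist_force: [4.2, 3.0, -8.7]
width: 0.158
```

```bash
python3 st.py
```

```text
t 4.2 pos [0.5321 0.0774 0.1115] bar 165.27 F [ 4.2  3.  -8.7] T [ 0.535 -0.836  0.034] w 13.4 q6 1.926 down [ 0.001 -0.    -1.   ]
```

The pull is 8.7 N, as expected at about 9.3 mm lift. Next I'll turn CCW towards blue (negative about tool x), checking side forces on the way.

jog_arm(
  rows=[
    [0, 0, 0, -0.1, 0, 0, 5],
    [0, 0, 0, -0.2, 0, 0, 5],
    [0, 0, 0, -0.3, 0, 0, 5],
    [0, 0, 0, -0.4, 0, 0, 5],
    [0, 0, 0, -0.4, 0, 0, 5],
  ],
)

```text
time: 4.7
tool_pos: [0.5323, 0.0783, 0.1108]
tcp_rot: [2.149, 0.157, -2.145]
wrist_force: [3.6, 6.3, -7.6]
width: 0.156
```

```bash
python3 st.py
```

```text
t 4.7 pos [0.5323 0.0783 0.1108] bar 188.29 F [ 3.6  6.3 -7.6] T [ 1.011 -0.881 -0.011] w 13.3 q6 1.524 down [ 0.001  0.002 -1.   ]
```

jog_arm(
  rows=[
    [-0.001, 0, 0, -0.1, 0, 0, 5],
    [-0.001, 0, 0, -0.2, 0, 0, 5],
    [-0.001, 0, 0, -0.3, 0, 0, 5],
    [-0.001, 0, 0, -0.4, 0, 0, 5],
    [-0.001, 0, 0, -0.4, 0, 0, 5],
  ],
)

```text
time: 5.2
tool_pos: [0.532, 0.0791, 0.1111]
tcp_rot: [1.916, 0.539, -1.912]
wrist_force: [3.6, 5.9, -7.8]
width: 0.158
```

```bash
python3 st.py
```

```text
t 5.2 pos [0.532  0.0791 0.1111] bar 211.3 F [ 3.6  5.9 -7.8] T [ 1.042 -0.852  0.027] w 13.4 q6 1.122 down [ 0.001  0.003 -1.   ]
```

jog_arm(
  rows=[
    [0.001, 0, 0, 0, 0, 0, 5],
    [0.002, 0, 0, 0, 0, 0, 5],
    [0.003, 0, 0, 0, 0, 0, 5],
    [0.003, 0, 0, 0, 0, 0, 5],
  ],
)

```text
time: 5.6
tool_pos: [0.5322, 0.0793, 0.1094]
tcp_rot: [1.916, 0.539, -1.912]
wrist_force: [-0.2, 3.7, 4.8]
width: 0.153
```

```bash
python3 st.py
```

```text
t 5.6 pos [0.5322 0.0793 0.1094] bar 211.3 F [-0.2  3.7  4.8] T [0.458 0.183 0.049] w 13.0 q6 1.122 down [ 0.001  0.004 -1.   ]
```

Riding on the ring at z ≈ 0.1093 and bar 211.3°. I'll step on and probe again.

jog_arm(
  rows=[
    [-0.0015, 0, 0, 0, 0, 0, 5],
    [-0.0015, 0, 0, -0.035, 0, 0, 5],
    [-0.0015, 0, 0, -0.065, 0, 0, 5],
    [0, 0, 0, -0.065, 0, 0, 5],
    [0.0005, 0, 0, -0.065, 0, 0, 5],
    [0.0005, 0, 0, -0.065, 0, 0, 5],
  ],
)

```text
time: 6.2
tool_pos: [0.5322, 0.0794, 0.1094]
tcp_rot: [1.876, 0.594, -1.872]
wrist_force: [-1.5, 4.6, 4.2]
width: 0.157
```

```bash
python3 st.py
```

```text
t 6.2 pos [0.5322 0.0794 0.1094] bar 215.0 F [-1.5  4.6  4.2] T [0.584 0.116 0.007] w 13.4 q6 1.057 down [ 0.001  0.004 -1.   ]
```

jog_arm(
  rows=[
    [-0.0015, 0, 0, 0, 0, 0, 5],
    [-0.0015, 0, 0, -0.08, 0, 0, 5],
    [-0.0015, 0, 0, -0.16, 0, 0, 5],
    [-0.0015, 0, 0, -0.23, 0, 0, 5],
    [-0.0015, 0, 0, -0.23, 0, 0, 5],
    [0, 0, 0, -0.23, 0, 0, 5],
    [0.0005, 0, 0, -0.23, 0, 0, 5],
    [0.0005, 0, 0, -0.23, 0, 0, 5],
  ],
)

```text
time: 7.0
tool_pos: [0.5317, 0.0798, 0.1087]
tcp_rot: [1.726, 0.775, -1.723]
wrist_force: [0.2, 4.3, 0.5]
width: 0.154
```

```bash
python3 st.py
```

```text
t 7.0 pos [0.5317 0.0798 0.1087] bar 228.16 F [0.2 4.3 0.5] T [ 0.801 -0.077  0.018] w 13.1 q6 0.827 down [ 0.     0.004 -1.   ]
```

jog_arm(
  rows=[
    [0.0004, 0, 0, 0, 0, 0, 5],
    [0.0008, 0, 0, 0, 0, 0, 5],
    [0.0008, 0, 0, 0, 0, 0, 5],
  ],
)

```text
time: 7.3
tool_pos: [0.5318, 0.0799, 0.1083]
tcp_rot: [1.727, 0.775, -1.723]
wrist_force: [-1.3, 4.6, 2.5]
width: 0.16
```

```bash
python3 st.py
```

```text
t 7.3 pos [0.5318 0.0799 0.1083] bar 228.15 F [-1.3  4.6  2.5] T [0.554 0.161 0.021] w 13.6 q6 0.827 down [ 0.     0.005 -1.   ]
```

jog_arm(
  rows=[
    [-0.002, 0, 0, 0, 0, 0, 5],
    [-0.002, 0, 0, -0.035, 0, 0, 5],
    [-0.002, 0, 0, -0.06, 0, 0, 5],
    [-0.0005, 0, 0, -0.06, 0, 0, 5],
    [0.0005, 0, 0, -0.06, 0, 0, 5],
    [0.0005, 0, 0, -0.06, 0, 0, 5],
  ],
)

```text
time: 7.9
tool_pos: [0.5315, 0.0799, 0.1064]
tcp_rot: [1.686, 0.818, -1.683]
wrist_force: [2.3, 4.1, -7.9]
width: 0.155
```

```bash
python3 st.py
```

```text
t 7.9 pos [0.5315 0.0799 0.1064] bar 231.59 F [ 2.3  4.1 -7.9] T [ 0.704 -0.656  0.022] w 13.2 q6 0.767 down [-0.     0.005 -1.   ]
```

Fz stays at -7.9 N and z has sunk below riding height, so the pin is in a notch (bar 231.6°, about 10° past the stud). I'll lower a little, then let go so it drops by itself.

jog_arm(
  rows=[
    [0.001, 0, 0, 0, 0, 0, 5],
    [0.0015, 0, 0, 0, 0, 0, 5],
    [0.0015, 0, 0, 0, 0, 0, 5],
  ],
)

```text
time: 8.2
tool_pos: [0.5316, 0.0799, 0.1039]
tcp_rot: [1.687, 0.818, -1.683]
wrist_force: [2.7, 4.7, -7.1]
width: 0.156
```

```bash
python3 st.py
```

```text
t 8.2 pos [0.5316 0.0799 0.1039] bar 231.58 F [ 2.7  4.7 -7.1] T [ 0.692 -0.695 -0.01 ] w 13.3 q6 0.767 down [-0.     0.005 -1.   ]
```

Still hanging freely in the notch. Releasing now.

jog_arm(
  rows=[
    [0, 0, 0, 0, 0, 0, 25],
    [0, 0, 0, 0, 0, 0, 40],
    [0, 0, 0, 0, 0, 0, 60],
    [0, 0, 0, 0, 0, 0, 60],
    [-0.04, 0, 0, 0, 0, 0, 60],
    [-0.09, 0, 0, 0, 0, 0, 60],
    [-0.13, 0, 0, 0, 0, 0, 60],
    [-0.13, -0.04, 0.03, 0, 0, 0, 30],
    [-0.13, -0.08, 0.06, 0, 0, 0, 0],
    [-0.13, -0.08, 0.06, 0, 0, 0, 0],
  ],
)

```text
time: 9.2
tool_pos: [0.4251, 0.0816, 0.2323]
tcp_rot: [1.682, 0.821, -1.688]
wrist_force: [1.0, -0.3, -0.8]
width: 0.093
```

```bash
python3 st.py; python3 - <<'E'
from h import *
import cv2
t=imaging.read_camera("top");s=imaging.read_camera("side")
f=lambda i:cv2.resize(i,(400,400),interpolation=cv2.INTER_CUBIC)
cv2.imwrite("pics/b.png",np.hstack([f(t[155:235,205:285]),f(s[160:240,215:295])]))
S=__import__("workcell").monitor.read_state();M=R.from_rotvec(S["tcp_rot"]).as_matrix();print(M.round(3))
E
```

```text
t 9.2 pos [0.4251 0.0816 0.2323] bar 231.62 F [ 1.  -0.3 -0.8] T [-0.05  -0.034 -0.039] w 7.9 q6 0.796 down [-0.006  0.004 -1.   ]
[[ 0.001  0.784 -0.621]
 [ 0.005 -0.621 -0.784]
 [-1.    -0.002 -0.004]]
```

View pics/b.png

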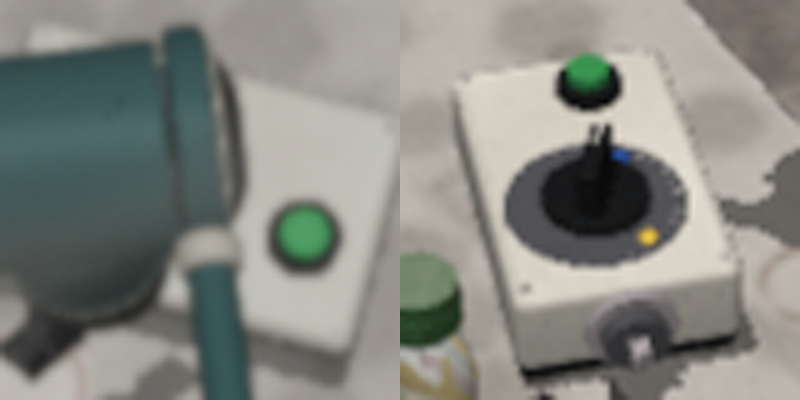

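The right panel shows the knob bar pointing to the blue stud. I'll check that it's home by comparing the skirt's near edge with the first picture, and compute the way to the button.

```bash
python3 - <<'E'
from h import *
import cv2
from workcell import monitor
a=cv2.imread("pics/side0.png",0);b=imaging.read_camera("side").mean(2)
for c in(250,252,256,258):print(c,a[200:214,c].tolist(),b[200:214,c].astype(int).tolist())
g=imaging.read_camera("side");h=cv2.inRange(cv2.cvtColor(g,cv2.COLOR_BGR2HSV),(50,100,60),(85,255,255))[160:185,240:270];ys,xs=np.nonzero(h);print("green rows",ys.min()+160,ys.max()+160,"cols",xs.min()+240,xs.max()+240)
S=monitor.read_state();M=R.from_rotvec(S["tcp_rot"]).as_matrix()
for z in(.16,.12): print((M.T@(np.array([.482,-.0288,z])-S["tool_pos"])).round(4))
E
```

```text
250 [22, 22, 22, 22, 24, 21, 28, 59, 78, 76, 78, 78, 88, 153] [18, 16, 20, 24, 26, 25, 26, 60, 82, 81, 82, 83, 92, 158]
252 [24, 23, 24, 23, 24, 21, 20, 53, 77, 77, 77, 78, 89, 156] [15, 15, 17, 21, 25, 23, 24, 57, 81, 81, 82, 83, 93, 160]
256 [23, 23, 23, 22, 23, 19, 21, 54, 77, 77, 79, 77, 85, 151] [17, 18, 22, 24, 24, 22, 23, 57, 82, 82, 83, 82, 88, 156]
258 [22, 22, 23, 24, 22, 21, 40, 66, 77, 78, 79, 78, 104, 166] [25, 26, 24, 25, 23, 21, 42, 70, 81, 82, 83, 82, 108, 170]
green rows 171 177 cols 248 256
[0.0743 0.1075 0.0565]
[0.1143 0.1076 0.0567]
```

The skirt edge matches the first picture to within a fraction of a pixel, so the knob is home. Now the button.

jog_arm(
  rows=[
    [0, 0.04, 0.02, 0, 0, 0, 0],
    [0, 0.08, 0.04, 0, 0, 0, 0],
    [0.02, 0.107, 0.057, 0, 0, 0, 0],
    [0.06, 0.107, 0.057, 0, 0, 0, 0],
    [0.095, 0.107, 0.057, 0, 0, 0, 0],
    [0.118, 0.107, 0.057, 0, 0, 0, 0],
    [0.118, 0.107, 0.057, 0, 0, 0, 0],
    [0.118, 0.107, 0.057, 0, 0, 0, 0],
  ],
)

```text
time: 10.2
tool_pos: [0.4824, -0.0289, 0.1162]
tcp_rot: [1.688, 0.818, -1.682]
wrist_force: [1.1, -0.0, -0.7]
width: -0.001
```

```bash
python3 st.py; python3 - <<'E'
from h import *
import cv2
s=imaging.read_camera("side")
cv2.imwrite("pics/c.png",cv2.resize(s[140:220,215:295],(480,480),interpolation=cv2.INTER_CUBIC))
E
```

```text
t 10.2 pos [ 0.4824 -0.0289  0.1162] bar 231.57 F [ 1.1 -0.  -0.7] T [-0.    -0.005  0.061] w -0.0 q6 0.553 down [ 0.001  0.005 -1.   ]
```

View pics/c.png

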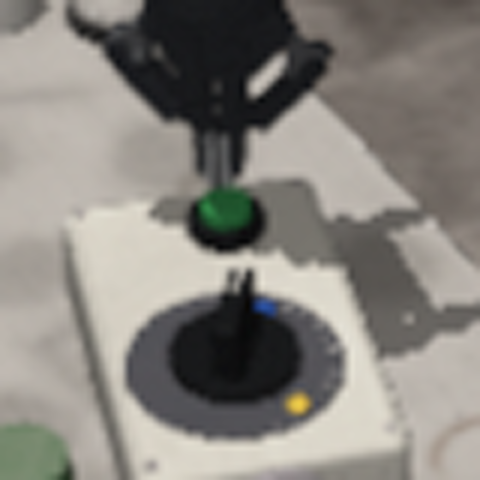

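The fingertips at (220,180) are right above the green button at (225,207). Pressing.

jog_arm(
  rows=[
    [0.008, 0, 0, 0, 0, 0, 0],
    [0.013, 0, 0, 0, 0, 0, 0],
    [0.016, 0, 0, 0, 0, 0, 0],
    [0.018, 0, 0, 0, 0, 0, 0],
    [0.0195, 0, 0, 0, 0, 0, 0],
    [0.0205, 0, 0, 0, 0, 0, 0],
    [0.0205, 0, 0, 0, 0, 0, 0],
  ],
)

```text
time: 10.95
tool_pos: [0.4837, -0.0289, 0.0974]
tcp_rot: [1.69, 0.816, -1.679]
wrist_force: [1.5, 0.6, 3.7]
width: 0.004
```

```bash
python3 st.py
```

```text
t 10.95 pos [ 0.4837 -0.0289  0.0974] bar 231.57 F [1.5 0.6 3.7] T [ 0.045 -0.032 -0.04 ] w 0.3 q6 0.553 down [ 0.005  0.005 -1.   ]
```

Contact with 3.7 N so far. Pressing on to the bottom.

jog_arm(
  rows=[
    [0.001, 0, 0, 0, 0, 0, 0],
    [0.002, 0, 0, 0, 0, 0, 0],
    [0.0025, 0, 0, 0, 0, 0, 0],
    [0.003, 0, 0, 0, 0, 0, 0],
    [0.003, 0, 0, 0, 0, 0, 0],
  ],
)

```text
time: 11.45
tool_pos: [0.4839, -0.0289, 0.0959]
tcp_rot: [1.69, 0.816, -1.679]
wrist_force: [-4.6, -0.3, 14.0]
width: -0.002
```

```bash
python3 st.py
```

```text
t 11.45 pos [ 0.4839 -0.0289  0.0959] bar 231.58 F [-4.6 -0.3 14. ] T [0.101 0.837 0.03 ] w -0.1 q6 0.553 down [ 0.004  0.004 -1.   ]
```

It bottomed at 14 N with z = 0.0959, which is 6 mm of travel. Retreating straight up and then clear of the view.

jog_arm(
  rows=[
    [-0.003, 0, 0, 0, 0, 0, 0],
    [-0.008, 0, 0, 0, 0, 0, 0],
    [-0.03, 0, 0, 0, 0, 0, 0],
    [-0.08, 0, 0, 0, 0, 0, 0],
    [-0.13, 0, 0, 0, 0, 0, 0],
    [-0.18, 0, 0, 0, 0, 0, 0],
    [-0.2, -0.03, 0.03, 0, 0, 0, 0],
    [-0.2, -0.06, 0.05, 0, 0, 0, 0],
    [-0.2, -0.06, 0.05, 0, 0, 0, 0],
    [-0.2, -0.06, 0.05, 0, 0, 0, 0],
  ],
)

```text
time: 12.45
tool_pos: [0.4044, -0.0317, 0.2952]
tcp_rot: [1.69, 0.815, -1.678]
wrist_force: [-1.0, 0.6, 0.3]
width: 0.001
```

```bash
python3 st.py; python3 - <<'E'
from h import *
import cv2
a=cv2.imread("pics/side0.png",0);g=imaging.read_camera("side");b=g.mean(2)
for c in(252,256):print(c,a[204:210,c].tolist(),b[204:210,c].astype(int).tolist())
h=cv2.inRange(cv2.cvtColor(g,cv2.COLOR_BGR2HSV),(50,100,60),(85,255,255))[160:185,240:270];ys,xs=np.nonzero(h);print("green rows",ys.min()+160,ys.max()+160)
cv2.imwrite("pics/d.png",g)
E
```

```text
t 12.45 pos [ 0.4044 -0.0317  0.2952] bar 231.57 F [-1.   0.6  0.3] T [0.029 0.019 0.023] w 0.1 q6 0.526 down [ 0.005  0.004 -1.   ]
252 [24, 21, 20, 53, 77, 77] [25, 22, 22, 57, 80, 81]
256 [23, 19, 21, 54, 77, 77] [25, 22, 23, 57, 80, 80]
green rows 171 177
```

View pics/d.png

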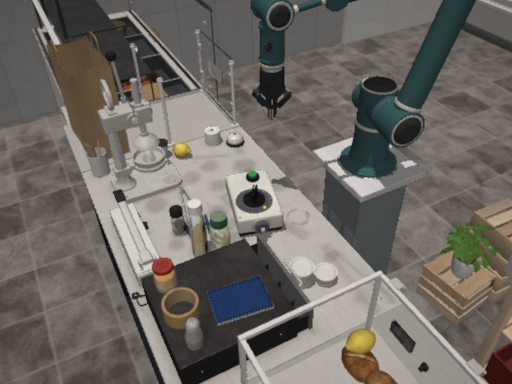

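The arm is clear at (270,100). The button is back up (green at rows 171–177, as before the press), the knob is home, and the lemon, bell and cups haven't moved. Handing in.

```bash
python3 -c "
from workcell import finish_job
print(finish_job())"
```

```text
the job is handed in; nothing more can be done
None
```

The drive unit is in the blue gear, the start button has been pressed and released, and the job is handed in. It took about 12.5 s of the 58 s.

- **Knob:** I gripped the bar, pulled it up about 9 mm (8.7 N) and turned it counter-clockwise. With light touches I felt for the notch at 46°, 50° and 63° from neutral, where the pin was still on the ring's flat face. It sank in at about 66°, roughly 10° past the stud. I opened the fingers there and it dropped by itself.
- **Knob check:** in the side picture the skirt's edge is in the same place as when the knob was home in neutral. The bar points at the blue stud.
- **Button:** I pressed it until it bottomed, about 6 mm down at 14 N. It came back up to its earlier height in the picture.
- **Surroundings:** in the last side picture the nearby things stand as they were and the arm is clear, touching nothing.

One reading was unclear: the 63° touch gave only 0.5 N. I lowered the knob slightly, took it as still on the ring's face, and moved on to where it sank in. By my estimate pin loads stayed under about 15 N, but I could only infer them from the wrist force.

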